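# Fetch the lot tag from the deep tag well with the hook rod

## Robot

A 6-joint arm with a two-finger parallel gripper is mounted at the origin on the work surface. World frame = base frame: x ahead of the robot, y to its left, z up, the work surface at z = 0. Lengths are in m, angles in degrees, forces in N, time in s.
With the tool pointing down it reaches from about 0.325 to 0.85 m from the base axis. Payload 15.5 kg.
Tool frame: the origin (TCP) lies at the very end of the fingers, on their centre line; the grasp point (between the pads) lies arm.grip_depth behind it (arm.grip_depth is the distance from the TCP to the grasp point, in m); z points along the fingers, y is the line along which they close (so a half turn about z gives the same grasp; the last joint's range is limited). The gripper opens to 91 mm and grips with 3 to 60 N. Pads are 32 mm wide; open, the fingers measure 118 mm over their backs; the gripper's body (76 mm by 178 mm) begins 60 mm behind the grasp point.
Start: joints at [-68.841, 28.281, 77.091, -0, 74.628, -5.472], TCP at [0.28, -0.559, 0.214] pointing down, gripper open.
Joint ranges: [-166.48, 166.48], [-47.26, 123.95], [12.59, 153.08], [-70.14, 250.14], [6.76, 159.57], [-176.63, 176.63]. Speed limits (degrees/s): [108.29, 108.29, 147.25, 172.46, 172.46, 172.46].

## Interface

Orientations are given as a 3x3 rotation matrix whose columns are the frame's x, y, z axes.
In Python, from rig import arm gives the robot as it stands. Calls block until the motion is done:
- arm.move_to(position, orientation): joint-space move of the TCP to a pose.
- arm.move_l(position, orientation=None, feed=0.15): straight line of the TCP; orientation=None keeps the orientation; feed is the mean speed in m/s.
- arm.move_joints(angles): joint-space move.
- arm.grip(opening): finger opening in m; the grip force is fixed at half the most; returns when the fingers have stopped.
- arm.sleep(seconds).
- arm.solve_ik(position, orientation): joint angles nearest the present ones, or None.
- arm.snapshot(name): name is "scene" or "top"; returns the picture (384x512x3 uint8, red, green, blue); there is no depth.
- arm.get_calibration(name): a dict with "intrinsics" (3x3 intrinsics, pixels), "cam_to_world" (4x4, takes a point from camera to world coordinates). Camera axes: x right, y down, z forward; pixel columns grow to the right and rows downward; lengths in m; the calibration is good to about 2 mm. A picture is of the moment at which its call begins. get_calibration takes no time and is no camera call.
A pose or a line that the arm cannot do raises arm.Unreachable and nothing moves.
- arm.sign_off(): hands the job in; it is judged then, once.
Readings, each from a call of its own:
- arm.current_t(): time.
- arm.current_joint_positions(): joint angles.
- arm.current_dq(): joint speeds.
- arm.current_tau(): joint torques, N m.
- arm.current_ee_pos(): TCP position.
- arm.current_tool_rot(): TCP orientation.
- arm.current_force(): force on the tool from outside, world axes, zero at the start.
- arm.current_torque(): the same for the moment, N m.
- arm.current_width(): finger opening in m.
- arm.current_grasp_force(): force on a finger pad.
Only numpy, scipy, OpenCV 4.12 (cv2) and the standard library are available. Lean on these libraries where they do the work, as an engineer would, in place of code of your own. Each camera call takes 0.05 s, during which the arm holds its last target. There are 200 camera calls.

## Task

Take the hook rod from its stand and use it to fetch the lot tag that hangs deep in the narrow tag well: hook it under its cross-bar, feel gently for the way out past the sprung keeper, never forcing it, and draw it out of the top. Hang the tag by its cross-bar on the two upturned prongs of the outgoing post, then hang the rod back in its stand. Handle the tag only with the rod, and leave the other things on the table where they are.

Things in the scene. Friction and masses are not known exactly. Their poses are not given: they have to be found in the camera images.
- rod: Hook rod, 156 mm long, about 0.14 kg, hanging upright in the stand. Origin: centre of the underside of the handle's flange, on the shaft's axis; z up along the shaft, x towards the hook's toe. Flange 34 x 34 x 6 mm; below it a round steel shaft 8 mm in diameter down to z = -95 mm.
- rod_grip (a point): Middle of the free part of the rod's black handle, where to grip: z = +34 mm in the rod's frame. The handle is 24 x 24 mm square, from the flange up to z = 61 mm.
- rod_hook (a point): Centre of the top of the hook's pocket floor: x = +9, z = -91 mm in the rod's frame. The hook is 14 mm wide (y): floor 4 mm thick reaching to x = +17 mm, ending in an upturned lip 3 mm thick and 8 mm high (top at z = -83). The pocket between shaft and lip is 10 mm wide in x. A bar lying in it has its centre 3 mm above this point.
- tag: Lot tag of bare aluminium, 0.09 to 0.17 kg. Origin: centre of its cross-bar, 6 mm in diameter, 72 mm long along the tag's y; z up. Two strips 4 mm wide at y = +-14 mm lead down to a plate 34 mm wide, 4 mm thick, z = -28 to -58 mm: below the bar is an opening 24 mm wide, 25 mm high for the hook. It starts on the prongs in the well, its axes along the well's.
- well: Tag well fixed to the table: upright sheet-metal box on a 130 x 120 mm foot, open on top only, 140 mm tall, inside 74 mm (its x) by 80 mm (its y), walls 3 mm, the far (+x) wall clear. Origin: centre of its underside; yaw within 0.3 rad of the world's. More than about 12 N between tag and well, or 20 N between rod and well, is forcing it.
- well_seat (a point): Where the centre of the tag's bar rests in the well: x = +19, y = 0, z = 80 mm in the well's frame, 18 mm from the far wall. Two prongs (6 mm bars at y = +-25 mm) from the far wall hold the bar in V notches; their front ends, 12 mm to -x of the bar, stand about 4 mm above the resting bar's underside. The rod goes down on the -x side of the bar, toe to +x.
- well_keeper (a point): Keeper, two steel cheeks at the bar's ends (|y| = 28 to 39 mm): a level roof over the bar, from near the far wall to 17 mm on the -x side of the rest, and a 3 mm upright sill under its front edge, 14 to 17 mm to -x of the rest. The only way out is between sill and roof: 10 mm high for the 6 mm bar. This point: fixed, on the well, x = +2, z = 100 mm; it does not tell the setting.
- well_mouth (a point): Centre of the well's open top, z = 140 mm. Keeper setting: both cheeks together, changes daily, not measured; the bar passes raised 9 to 13 mm at the lowest, 35 to 39 mm at the highest. They spring upwards 1 mm per 4 N, at most 6 mm. Lift until the bar touches the roof, ease down 1 to 3 mm, draw it 28 to 31 mm to -x, then raise it out.
- post: Green outgoing post fixed to the table: base 110 x 120 x 12 mm, upright plate 12 mm thick, 70 mm wide, 130 mm tall on its +x side, from which two prongs (6 mm bars at y = +-25 mm) reach to -x and end turned up, making V notches. Origin: centre of the base's underside.
- post_seat (a point): Where the bar's centre rests in the post's notches: x = +4, y = 0, z = 95 mm in the post's frame. The plate's face is 24 mm to +x; the turned-up ends, 15 mm to -x, stand about 7 mm above the resting bar's underside. Come from above, bar along the post's y, rod on the -x side; to unhook, lower the hook about 12 mm more, draw it to -x.
- stand: Dark rod stand fixed to the table: base, column on its +x side, on top a level plate 6 mm thick, 64 mm wide, with a slot 20 mm wide (y), 45 mm long, open to -x. The rod's shaft hangs through the slot, toe to +x, flange on the plate. Raise the rod slightly, take it out to -x by 60 mm; hang it back the same way. Origin: centre of the base's underside.
- stand_seat (a point): Where the rod's origin rests in the stand, on the plate's top (z = 120 mm), 15 mm before the slot's closed end.
- tape_roll: Roll of tape, 100 mm across, 48 mm high: a bystander.
- carton: Small carton 90 x 130 x 70 mm: a bystander.
- spray: Bottle 60 mm across and 160 mm tall: a bystander.
- pouch_stack: Flat dark pack 70 x 100 x 22 mm: a bystander.
- bowl: Steel bowl 120 mm across, 50 mm high: a bystander.
- marker: Black marker, 14 mm thick, 134 mm long: a bystander.
There are look-alikes about, which are no part of the job. Of the things like the post, leave any that is pink; of the rest the smaller one is meant. Of the things shaped like the rod, the black one is meant.

How it is judged:
By the outcome, as a careful person would: the job done as asked, in the order asked, and still so for the second after the job is handed in, with the robot touching nothing.
It also fails if it takes over 67 s, if anything falls off the work surface, if the arm or the gripper's body presses on something with over 40 N, if the wrist force passes 120 N, or if a joint passes its speed limit or range.

## Working session

There is one attempt and no reset: what is moved stays moved. The work goes in short steps, each a Python script; the robot and the scene stay as the last script left them, time stands still between calls to the robot, and variables do not carry over. Pictures are saved under pics/ and viewed, at most 10 in all, crops included, and the job is handed in when it is done.

```bash
ls; mkdir -p pics
python3 - <<'E'
from rig import arm
import cv2,numpy as np
np.set_printoptions(precision=4,suppress=True)
for n in("scene","top"):
    im=arm.snapshot(n); cv2.imwrite(f"pics/{n}0.png",im[:,:,::-1]); cv2.imwrite(f"pics/{n}0x.png",cv2.resize(im[:,:,::-1],(800,600),interpolation=cv2.INTER_CUBIC))
    c=arm.get_calibration(n);print(n,c["intrinsics"],c["cam_to_world"])
print(arm.grip_depth,arm.current_t())
E
```

```text
pics
scene [[358.0962   0.     257.2759]
 [  0.     358.0962 191.3655]
 [  0.       0.       1.    ]] [[ 0.6344  0.5197 -0.5722  1.0602]
 [ 0.773  -0.4188  0.4766 -0.492 ]
 [ 0.0081 -0.7447 -0.6674  0.7727]
 [ 0.      0.      0.      1.    ]]
top [[367.5213   0.     251.5655]
 [  0.     367.5213 193.6034]
 [  0.       0.       1.    ]] [[-0.0223 -0.9977  0.0634  0.4445]
 [-0.9997  0.0229  0.0089 -0.0191]
 [-0.0103 -0.0632 -0.9979  1.1477]
 [ 0.      0.      0.      1.    ]]
0.0188 0.1
```

View pics/scene0x.png

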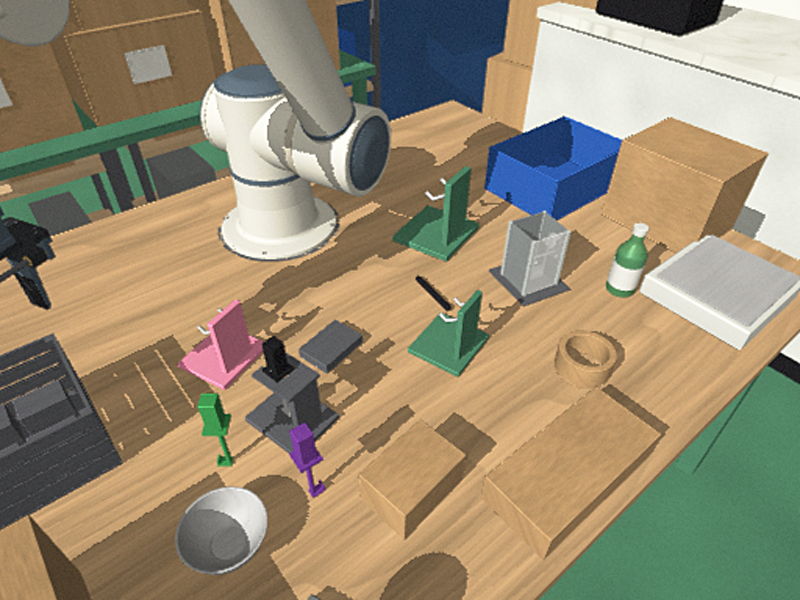

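View pics/top0x.png

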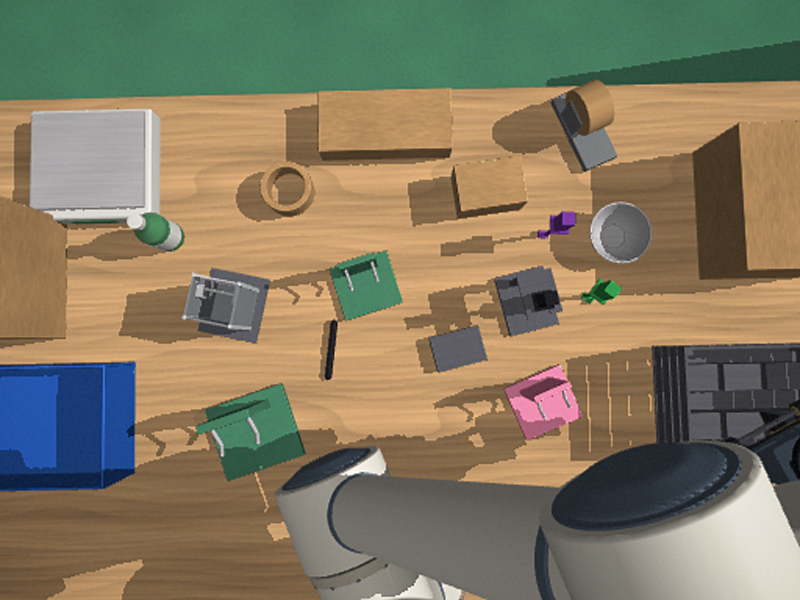

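The top view shows the well at (225,305), the small green post at (365,285) and the stand with the black rod at (530,300), in 800-px coordinates. The larger post is at (250,430) and is not the one meant. The purple and green rods are look-alikes. Next I'll zoom in.

Run:
```python
import cv2,numpy as np
top=cv2.imread("pics/top0.png");sc=cv2.imread("pics/scene0.png")
def crop(im,u,v,w=44,h=50,s=6):
    c=cv2.resize(im[v:v+h,u:u+w],None,fx=s,fy=s,interpolation=cv2.INTER_CUBIC)
    for i in range(0,w,10): cv2.putText(c,str(u+i),(i*s,8),0,.3,(0,0,255),1);cv2.line(c,(i*s,10),(i*s,14),(0,0,255),1)
    for i in range(0,h,10): cv2.putText(c,str(v+i),(0,i*s+4),0,.3,(0,0,255),1)
    return c
a=np.hstack([crop(top,115,165,66,50),crop(top,205,155,66,50)])
b=np.hstack([crop(top,310,165,66,50),crop(sc,310,130,66,50)])
cv2.imwrite("pics/c1.png",np.vstack([a,b]))
a=np.hstack([crop(sc,255,180,66,66),crop(sc,155,210,66,66)])
cv2.imwrite("pics/c2.png",a); print(a.shape)
```

```text
(396, 792, 3)
```

View pics/c1.png

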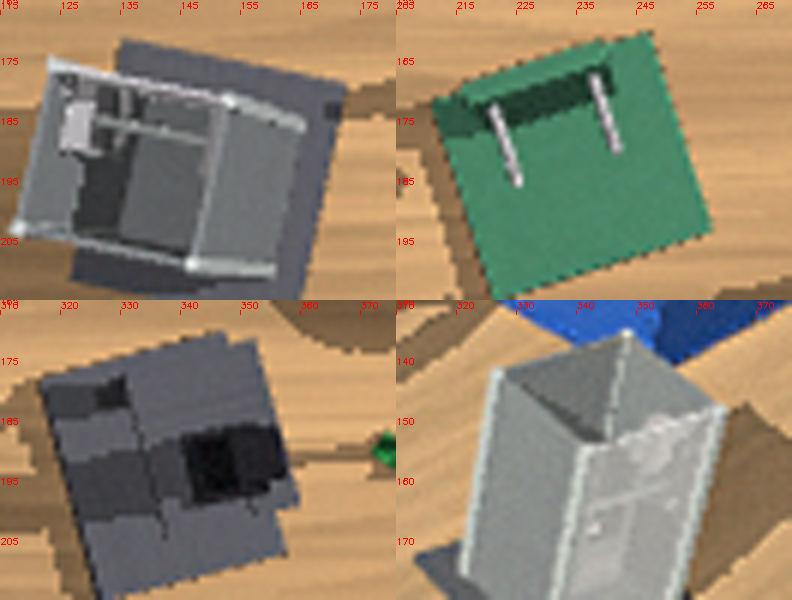

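View pics/c2.png

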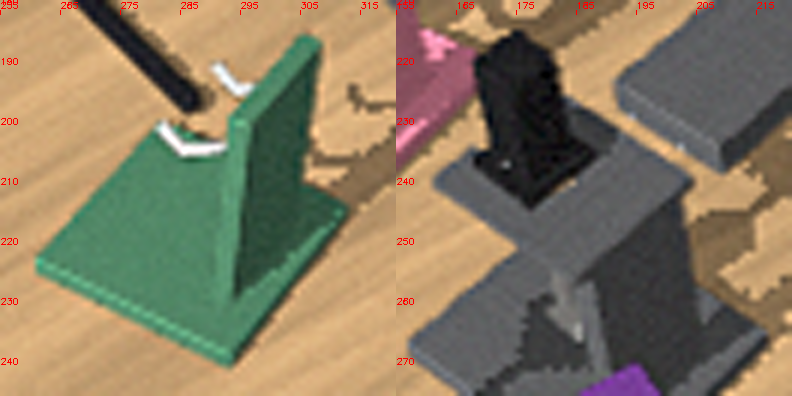

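The crops show the well rim corners, the post base corners and the stand plate corners clearly. The rim corners in c1 are at (52,62), (230,100), (192,265) and (15,228). I'll triangulate these.

```bash
cat > geo.py <<'E'
import numpy as np
from rig import arm
C={n:arm.get_calibration(n) for n in("scene","top")}
def ray(n,u,v):
    K=C[n]["intrinsics"];T=C[n]["cam_to_world"]
    d=T[:3,:3]@np.linalg.solve(K,[u,v,1.]);return T[:3,3],d/np.linalg.norm(d)
def plane(n,u,v,z):
    o,d=ray(n,u,v);return o+d*(z-o[2])/d[2]
def tri(a,b):
    o1,d1=ray(*a);o2,d2=ray(*b)
    s=np.linalg.lstsq(np.c_[d1,-d2],o2-o1,rcond=None)[0]
    p,q=o1+s[0]*d1,o2+s[1]*d2;return (p+q)/2,np.linalg.norm(p-q)
def cr(n,u0,v0,x,y):return (n,u0+(x+.5)/6-.5,v0+(y+.5)/6-.5)
E
python3 - <<'E'
from geo import *
np.set_printoptions(precision=4,suppress=True)
def yaw(a,b,off=0): d=b-a;return np.degrees(np.arctan2(d[1],d[0]))+off
def rep(nm,P):
    P=np.array(P);a,b,c,d=P # FL FR NR NL
    print(nm,P.mean(0)[:2],"len far/near",np.linalg.norm(a-b),np.linalg.norm(d-c),"sides",np.linalg.norm(a-d),np.linalg.norm(b-c),"yaws",yaw(b,a,-90),yaw(c,d,-90),yaw(d,a),yaw(c,b))
wt=[cr("top",115,165,*p) for p in((52,62),(230,100),(192,265),(15,228))]
ws=[cr("scene",310,130,*p) for p in((327,108),(189,147),(104,72),(232,33))]
rep("well top",[plane(*p,.14) for p in wt]);rep("well sc",[plane(*p,.14) for p in ws])
pt=[cr("top",205,155,*p) for p in((37,98),(256,32),(316,232),(99,298))]
rep("post top",[plane(*p,.012) for p in pt])
ps=[cr("scene",255,180,*p) for p in((348,208),(232,355),(38,262))]
print("post sc",[plane(*p,.012) for p in ps], [plane(*p,.012) for p in pt[:3]])
for p in((122,185),(221,150)):print("posttip",plane(*cr("top",205,155,*p),.099))
for p in((160,122),(216,66)):print("posttip sc",plane(*cr("scene",255,180,*p),.099))
st=[cr("top",310,165,*p) for p in((298,200),(255,40),(165,240))]
ss=[cr("scene",155,210,*p) for p in((39,182),(169,278),(296,182))]
print("stand top",[plane(*p,.12) for p in st]);print("stand sc",[plane(*p,.12) for p in ss])
rep("base",[plane(*cr("top",310,165,*p),.012) for p in((38,82),(222,32),(285,253),(100,300))])
print("handle",plane(*cr("top",310,165,260,157),.181))
for p in((120,32),(80,60),(162,52),(122,85)): print("hs",plane(*cr("scene",155,210,*p),.181))
E
```

```text
well top [0.5207 0.3112] len far/near 0.08447165333185254 0.08353006634427246 sides 0.07808850543607623 0.07758177371536351 yaws -13.355856530974762 -13.012755265806646 -12.61276674689318 -13.304422093409864
well sc [0.5198 0.3114] len far/near 0.08445866943256877 0.08349922083264544 sides 0.07808386407755555 0.07398964032209676 yaws -15.056985738240115 -12.275723330935165 -12.210974418976456 -12.873335519035605
post top [0.5538 0.0445] len far/near 0.11866244175445424 0.11696055616769133 sides 0.1088101990934868 0.10859821778839339 yaws 15.534357986605244 15.634603774155948 16.229784932730926 15.333125617218073
post sc [array([0.5901, 0.1146, 0.012 ]), array([0.623 , 0.0039, 0.012 ]), array([ 0.5215, -0.0284,  0.012 ])] [array([0.5903, 0.1164, 0.012 ]), array([0.622 , 0.0021, 0.012 ]), array([ 0.5173, -0.0266,  0.012 ])]
posttip [0.5363 0.066  0.099 ]
posttip [0.552  0.0184 0.099 ]
posttip sc [0.5511 0.018  0.099 ]
posttip sc [0.5391 0.0645 0.099 ]
stand top [array([ 0.4908, -0.3102,  0.12  ]), array([ 0.5661, -0.2933,  0.12  ]), array([ 0.4736, -0.2478,  0.12  ])]
stand sc [array([ 0.4908, -0.3123,  0.12  ]), array([ 0.5641, -0.2968,  0.12  ]), array([ 0.5545, -0.2337,  0.12  ])]
base [ 0.5146 -0.2713] len far/near 0.09866159248345319 0.0980968347070427 sides 0.11649018874079 0.11817121364689395 yaws 13.916206687101507 12.935179068368214 13.910390537655724 13.629675280673897
handle [ 0.5073 -0.2771  0.181 ]
hs [ 0.4963 -0.2691  0.181 ]
hs [ 0.4998 -0.2883  0.181 ]
hs [ 0.5156 -0.2621  0.181 ]
hs [ 0.5211 -0.2824  0.181 ]
```

```bash
cat >> geo.py <<'E'
F={"well":(.5203,.3113,-13.1),"post":(.554,.0445,15.6),"rod0":(.509,-.275,13.8)}
SG=1
def R(yaw,sg=None):
    a=np.radians(yaw);s=SG if sg is None else sg
    y=s*np.array([np.cos(a),np.sin(a),0]);z=np.array([0,0,-1.]);return np.c_[np.cross(y,z),y,z]
def pose(f,x,z,y=0):
    "TCP for rod origin at (x,y) in frame f, world height z"
    X,Y,w=F[f];a=np.radians(w);c,s=np.cos(a),np.sin(a)
    return [X+c*x-s*y,Y+s*x+c*y,z+.034-arm.grip_depth],R(w)
E
python3 - <<'E'
import geo
from geo import *
np.set_printoptions(precision=3,suppress=True)
for s in(1,-1):
    geo.SG=s
    for a in(("rod0",0,.12),("rod0",0,.25),("rod0",-.08,.31),("well",-.008,.31),("well",.01,.15),("post",-.05,.31),("post",-.005,.17)):
        print(s,a,arm.solve_ik(*pose(*a)))
E
```

```text
1 ('rod0', 0, 0.12) [-34.294  29.582  89.062  -0.     61.355 -48.094]
1 ('rod0', 0, 0.25) [-34.294  21.887  79.67   -0.     78.443 -48.094]
1 ('rod0', -0.08, 0.31) [-40.843  14.396  81.506  -0.     84.098 -54.643]
1 ('well', -0.008, 0.31) [25.727 21.483 70.945 -0.    87.572 38.827]
1 ('well', 0.01, 0.15) [24.669 30.14  82.143 -0.    67.717 37.769]
1 ('post', -0.05, 0.31) [ -3.241  13.024  83.403  -0.     83.573 -18.841]
1 ('post', -0.005, 0.17) [ -1.718  24.121  89.761  -0.     66.118 -17.318]
-1 ('rod0', 0, 0.12) [-34.294  29.582  89.062  -0.     61.355 131.906]
-1 ('rod0', 0, 0.25) [-34.294  21.887  79.67   -0.     78.443 131.906]
-1 ('rod0', -0.08, 0.31) [-40.843  14.396  81.506  -0.     84.098 125.357]
-1 ('well', -0.008, 0.31) [  25.727   21.483   70.945   -0.      87.572 -141.173]
-1 ('well', 0.01, 0.15) [  24.669   30.14    82.143   -0.      67.717 -142.231]
-1 ('post', -0.05, 0.31) [ -3.241  13.024  83.403  -0.     83.573 161.159]
-1 ('post', -0.005, 0.17) [ -1.718  24.121  89.761  -0.     66.118 162.682]
```

Run:
```python
from geo import *
import cv2
np.set_printoptions(precision=4,suppress=True)
arm.move_to(*pose("rod0",0,.22));arm.move_l(*pose("rod0",0,.12),feed=.12)
arm.grip(.015);print(arm.current_t(),arm.current_width(),arm.current_grasp_force(),arm.current_force())
arm.move_l(*pose("rod0",0,.132),feed=.08);print(arm.current_force(),arm.current_width())
arm.move_l(*pose("rod0",-.08,.132),feed=.15)
arm.move_l(*pose("rod0",-.08,.25),feed=.25);print(arm.current_t(),arm.current_force(),arm.current_ee_pos())
for n in("scene","top"):cv2.imwrite(f"pics/{n}1.png",arm.snapshot(n)[:,:,::-1])
t=arm.current_t()
p=arm.current_ee_pos();arm.move_l([p[0],p[1],p[2]+.001],feed=.02);print("step t",arm.current_t()-t)
K=C["scene"];T=np.linalg.inv(K["cam_to_world"]);q=T[:3,:3]@p+T[:3,3];q=K["intrinsics"]@q;print(q/q[2])
u,v=(q/q[2])[:2].astype(int);im=cv2.imread("pics/scene1.png");u=max(u,45)
a=im[max(v-50,0):v+75,u-45:u+45];cv2.imwrite("pics/c3.png",cv2.resize(a,None,fx=4,fy=4,interpolation=cv2.INTER_CUBIC))
print(u-45,max(v-50,0))
```

```text
3.4833 0.023930391740284208 29.998983442783356 [-0.4685 -0.2093 -0.1636]
[ 0.683  -0.0187 -1.3671] 0.023957333725440257
5.0917 [ 0.1721  0.0885 -1.6659] [ 0.4317 -0.2937  0.2648]
step t 0.25
[144.6893 177.2983   1.    ]
99 127
```

View pics/c3.png

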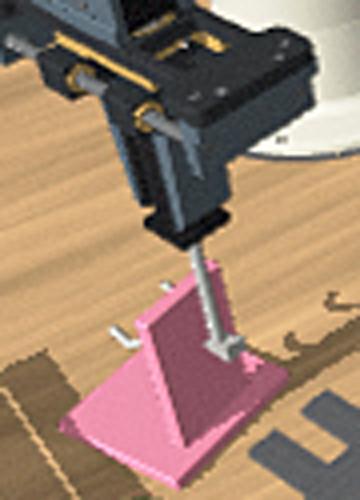

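The picture shows the rod gripped, with its shaft from about (148,189.5) to (153,212) in scene pixels. I'll compare that with the predicted projection and then go over the well.

```bash
cat >> geo.py <<'E'
def proj(n,p):
    T=np.linalg.inv(C[n]["cam_to_world"]);q=C[n]["intrinsics"]@(T[:3,:3]@np.array(p)+T[:3,3]);return (q/q[2])[:2]
E
python3 - <<'E'
from geo import *
import cv2
np.set_printoptions(precision=4,suppress=True)
X,Y,w=F["rod0"];a=np.radians(w)
def pt(x,y,z):x-=.08;return [X+np.cos(a)*x-np.sin(a)*y,Y+np.sin(a)*x+np.cos(a)*y,.25+z]
for n in(("shafttop",0,0,0),("shaftbot",0,0,-.095),("lip+",.017,.007,-.083),("lip-",.017,-.007,-.083),("lip-b",.017,-.007,-.095)):
    q=proj("scene",pt(*n[1:]));print(n[0],q,"crop",(q-[99,127])*4)
arm.move_to(*pose("well",-.008,.30));print(arm.current_t(),arm.current_force())
for n in("scene","top"):cv2.imwrite(f"pics/{n}2.png",arm.snapshot(n)[:,:,::-1])
im=cv2.imread("pics/scene2.png")[110:185,300:390];b=cv2.imread("pics/top2.png")[155:230,100:190]
cv2.imwrite("pics/c4.png",np.hstack([cv2.resize(i,None,fx=4.4,fy=4.4,interpolation=cv2.INTER_CUBIC) for i in(im,b)]))
E
```

```text
shafttop [145.725  182.2147] crop [186.8999 220.859 ]
shaftbot [153.5702 212.1217] crop [218.2808 340.4869]
lip+ [159.6924 209.9813] crop [242.7695 331.9251]
lip- [155.1767 213.3076] crop [224.7069 345.2303]
lip-b [156.0927 216.8457] crop [228.3708 359.3828]
7.6417 [-0.6313 -0.7879 -2.3083]
```

View pics/c4.png

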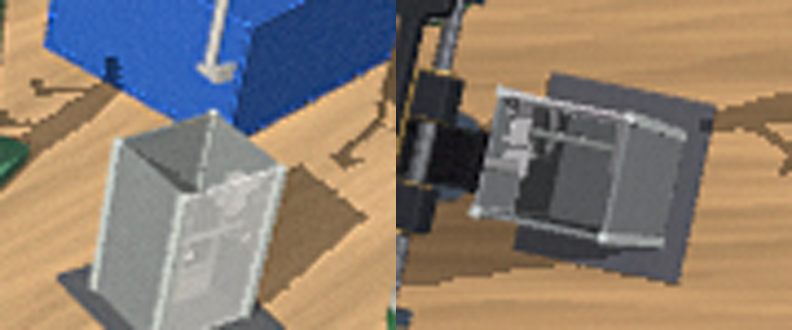

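Run:
```python
from geo import *
np.set_printoptions(precision=2,suppress=True)
def f(k=4):
    r=[]
    for i in range(k):r.append(arm.current_force());arm.sleep(.02)
    return np.mean(r,0)
print("hook pred",proj("scene",[*(np.array(pose("well",.009,0)[0][:2])),.205]))
f0=f();arm.move_l(*pose("well",-.008,.1535),feed=.12);arm.sleep(.2);f1=f();print(arm.current_t(),f0,f1)
ok=abs(f1-f0).max()<3
for x in(-.002,.004,.010):
    if not ok:break
    arm.move_l(*pose("well",x,.1535),feed=.05);g=f()-f1;print("x",x,g);ok=np.linalg.norm(g)<3
for z in(.160,.166,.168,.170,.174,.178):
    if not ok:break
    arm.move_l(*pose("well",.010,z),feed=.04);g=f()-f1;print("z",z,g);ok=np.linalg.norm(g)<4
print(arm.current_t(),ok)
```

```text
hook pred [350.73 127.85]
9.45 [ 0.28  0.25 -1.54] [ 0.39 -0.25 -1.77]
x -0.002 [-0.53  0.1  -0.01]
x 0.004 [-0.49 -0.3   0.15]
x 0.01 [-0.7   0.17  0.52]
z 0.16 [-0.36  0.16  0.54]
z 0.166 [-0.61  0.93  0.22]
z 0.168 [-0.24  0.08 -0.28]
z 0.17 [-0.25  0.58 -1.13]
z 0.174 [-0.11  0.36 -0.89]
z 0.178 [-0.39 -0.31 -1.35]
12.4583 True
```

Run:
```python
from geo import *
np.set_printoptions(precision=2,suppress=True)
def f(k=3):
    r=[]
    for i in range(k):r.append(arm.current_force());arm.sleep(.02)
    return np.mean(r,0)
b=f(8);z=.178;print(b)
while z<.212:
    z+=.001;arm.move_l(*pose("well",.010,z),feed=.02);g=f()-b;print(round(z,4),g)
    if np.linalg.norm(g)>1.6:
        g=f(8)-b;print("again",g)
        if np.linalg.norm(g)>1.6:break
print(arm.current_t())
```

```text
[ 0.02 -0.02 -2.78]
0.179 [ 0.21 -0.26 -0.21]
0.18 [ 0.15 -0.31 -0.17]
0.181 [-0.22  0.04  0.04]
0.182 [ 0.02  0.14 -0.53]
0.183 [-0.32  0.59  0.31]
0.184 [-0.35 -0.64  0.2 ]
0.185 [-0.18  0.37  0.11]
0.186 [0.26 0.19 0.35]
0.187 [-0.32 -0.22  0.57]
0.188 [-0.1   0.32 -0.24]
0.189 [ 0.12  0.09 -0.37]
0.19 [-0.23  0.34 -0.02]
0.191 [-0.07 -0.39  0.12]
0.192 [-0.21  0.1  -0.24]
0.193 [0.11 0.21 0.38]
0.194 [0.17 0.12 0.4 ]
0.195 [-0.02 -0.06 -0.42]
0.196 [-0.4   0.13 -0.37]
0.197 [-0.18 -0.16 -1.96]
again [ 0.03  0.31 -2.11]
18.425
```

Run:
```python
from geo import *
np.set_printoptions(precision=2,suppress=True)
def f(k=3):
    r=[]
    for i in range(k):r.append(arm.current_force());arm.sleep(.02)
    return np.mean(r,0)
Z=.1944
arm.move_l(*pose("well",.010,Z),feed=.02);arm.sleep(.1);b=f(6);print(b)
x=.010;ok=True
while x>-.0195:
    x-=.002;arm.move_l(*pose("well",x,Z),feed=.03);g=f()-b;print(round(x,4),g)
    if np.linalg.norm(g)>1.8:
        g=f(6)-b
        if np.linalg.norm(g)>1.8: ok=False;print("stop",g);break
print(arm.current_t(),ok)
```

```text
[-0.39  0.1  -2.48]
0.008 [ 0.32 -0.2  -0.07]
0.006 [ 0.39 -0.49 -0.11]
0.004 [ 0.29 -0.24 -0.45]
0.002 [-0.19  0.2  -0.13]
0.0 [ 0.64 -0.   -0.44]
-0.002 [ 0.82 -0.51 -0.39]
-0.004 [ 0.99 -0.36 -0.52]
-0.006 [ 0.29 -0.43 -0.78]
-0.008 [-0.11 -0.68 -0.06]
-0.01 [ 0.14  0.53 -0.13]
-0.012 [ 0.18 -0.02 -0.47]
-0.014 [-0.07 -0.48 -0.36]
-0.016 [ 0.56 -0.28 -0.03]
-0.018 [-0.22 -0.3  -0.29]
-0.02 [ 0.2  -0.33 -0.3 ]
23.4083 True
```

Run:
```python
from geo import *
import cv2
np.set_printoptions(precision=2,suppress=True)
def f(k=3):
    r=[]
    for i in range(k):r.append(arm.current_force());arm.sleep(.02)
    return np.mean(r,0)
b=f(5);ok=True
for z in(.196,.1975,.199,.201,.204,.210):
    arm.move_l(*pose("well",-.020,z),feed=.03);g=f()-b;print(z,g)
    if np.linalg.norm(g)>2:ok=False;break
if ok:
    arm.move_l(*pose("well",-.020,.315),feed=.12);arm.sleep(.3);print(f(6))
for n in("scene","top"):cv2.imwrite(f"pics/{n}3.png",arm.snapshot(n)[:,:,::-1])
im=cv2.imread("pics/scene3.png")[90:165,300:390];t=cv2.imread("pics/top3.png")[155:230,100:190]
cv2.imwrite("pics/c5.png",np.hstack([cv2.resize(i,None,fx=4.4,fy=4.4,interpolation=cv2.INTER_CUBIC) for i in(im,t)]))
print(arm.current_t(),ok)
```

```text
0.196 [-0.62  0.28 -0.46]
0.1975 [-0.59  0.24  0.1 ]
0.199 [ 0.05  0.1  -0.66]
0.201 [-0.42 -0.38  0.3 ]
0.204 [-0.1   0.02  0.06]
0.21 [-0.04 -0.23 -0.39]
[-0.06 -0.17 -2.76]
26.9167 True
```

View pics/c5.png

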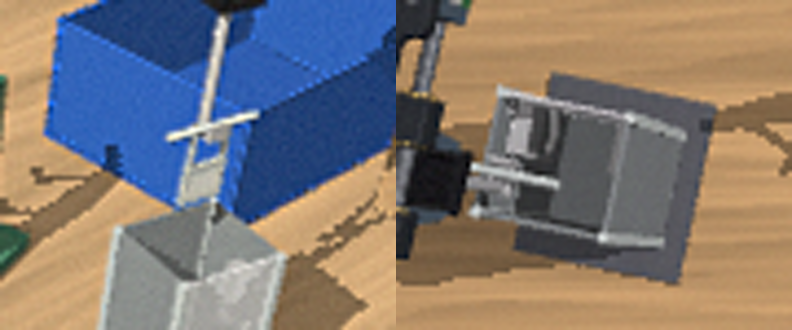

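The tag is out and hanging on the hook, with its bar from (338,121) to (359,116) in scene pixels. I'll carry it to the post next.

Run:
```python
from geo import *
import cv2
np.set_printoptions(precision=4,suppress=True)
a,b=[plane("scene",300+(x+.5)/4.4-.5,90+(y+.5)/4.4-.5,.227) for x,y in((168,137),(258,115))]
m=(a+b)/2;p,Rm=pose("well",-.020,.315);w=np.radians(F["well"][2]);d=m-p
print("len",np.linalg.norm(a-b),"bar in rod x,y",d[:2]@[np.cos(w),np.sin(w)],d[:2]@[-np.sin(w),np.cos(w)],"yaw",np.degrees(np.arctan2(*(b-a)[1::-1]))-90)
arm.move_l(*pose("well",-.030,.315),feed=.1)
arm.move_l(*pose("post",-.006,.315),feed=.13);arm.sleep(.3)
arm.move_l(*pose("post",-.006,.22),feed=.1);arm.sleep(.3);print(arm.current_t(),arm.current_force())
for n in("scene","top"):cv2.imwrite(f"pics/{n}4.png",arm.snapshot(n)[:,:,::-1])
im=cv2.imread("pics/scene4.png")[155:245,245:335];t=cv2.imread("pics/top4.png")[140:230,190:280]
cv2.imwrite("pics/c6.png",np.hstack([cv2.resize(i,None,fx=4.4,fy=4.4,interpolation=cv2.INTER_CUBIC) for i in(im,t)]))
```

```text
len 0.07278004006454597 bar in rod x,y 0.009371813190943405 0.000446736657948604 yaw -15.270379399842156
31.175 [-0.0555  0.2624 -2.8728]
```

View pics/c6.png

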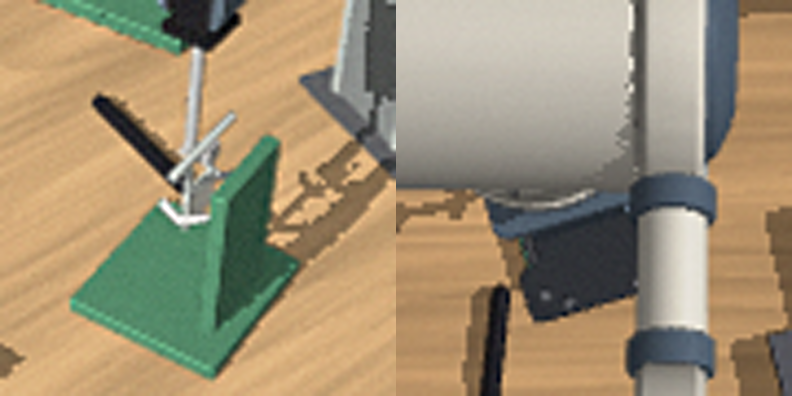

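The tag hangs square above the prongs. I'll lower it, unhook and back off.

Run:
```python
from geo import *
import cv2
np.set_printoptions(precision=2,suppress=True)
def f(k=4):
    r=[]
    for i in range(k):r.append(arm.current_force());arm.sleep(.02)
    return np.mean(r,0)
b=f(6);ok=True
for z in(.19,.186,.183,.180,.176,.171):
    arm.move_l(*pose("post",-.0055,z),feed=.04);g=f()-b;print(z,g)
    if np.linalg.norm(g)>4:ok=False;print("stop");break
b=f()
if ok:
    for x in(-.010,-.016,-.024,-.045):
        arm.move_l(*pose("post",x,.171),feed=.05);g=f()-b;print(x,g)
        if np.linalg.norm(g)>2.5:ok=False;print("stop");break
for n in("scene",):cv2.imwrite(f"pics/{n}5.png",arm.snapshot(n)[:,:,::-1])
im=cv2.imread("pics/scene5.png")[165:245,245:335]
cv2.imwrite("pics/c7.png",cv2.resize(im,None,fx=5,fy=5,interpolation=cv2.INTER_CUBIC))
print(arm.current_t(),ok)
```

```text
0.19 [-0.6  -0.25  0.35]
0.186 [ 0.06 -0.25 -0.22]
0.183 [ 0.03 -0.23 -0.16]
0.18 [-0.55 -0.09  1.1 ]
0.176 [-0.05 -0.06  1.22]
0.171 [-0.09  0.03  1.27]
-0.01 [ 0.3  -0.09 -0.9 ]
-0.016 [ 0.23  0.06 -0.29]
-0.024 [ 0.15 -0.12 -0.15]
-0.045 [ 0.56 -0.07 -0.63]
35.725 True
```

View pics/c7.png

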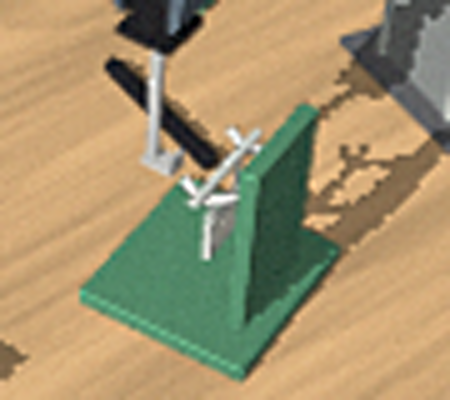

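The tag hangs on both prongs and the hook is clear. I'll return the rod.

Run:
```python
from geo import *
import cv2
np.set_printoptions(precision=2,suppress=True)
arm.move_l(*pose("post",-.06,.27),feed=.15)
arm.move_to(*pose("rod0",-.08,.27))
arm.move_l(*pose("rod0",-.08,.131),feed=.15);arm.sleep(.2);b=arm.current_force()
arm.move_l(*pose("rod0",-.03,.131),feed=.1);print(arm.current_force()-b)
arm.move_l(*pose("rod0",0,.131),feed=.08);print(arm.current_force()-b)
for z in(.123,.1205):arm.move_l(*pose("rod0",0,z),feed=.03);arm.sleep(.1);print(z,arm.current_force()-b)
arm.grip(.07);arm.move_l(*pose("rod0",0,.22),feed=.12)
arm.move_joints([-68.841,28.281,77.091,0,74.628,-5.472]);arm.sleep(.3)
print(arm.current_t(),arm.current_width())
s=arm.snapshot("scene")[:,:,::-1];t=arm.snapshot("top")[:,:,::-1]
cv2.imwrite("pics/c8.png",np.hstack([cv2.resize(i,None,fx=3.3,fy=3.3,interpolation=cv2.INTER_CUBIC) for i in(s[130:300,150:270],t[150:320,255:375])]))
cv2.imwrite("pics/s6.png",s);cv2.imwrite("pics/t6.png",t)
```

```text
[-0.31 -0.65  0.41]
[ 0.05  0.14 -0.68]
0.123 [-0.56 -0.18 -1.27]
0.1205 [ 0.37 -0.45 -0.49]
44.5917 0.07000902145707427
```

View pics/c8.png

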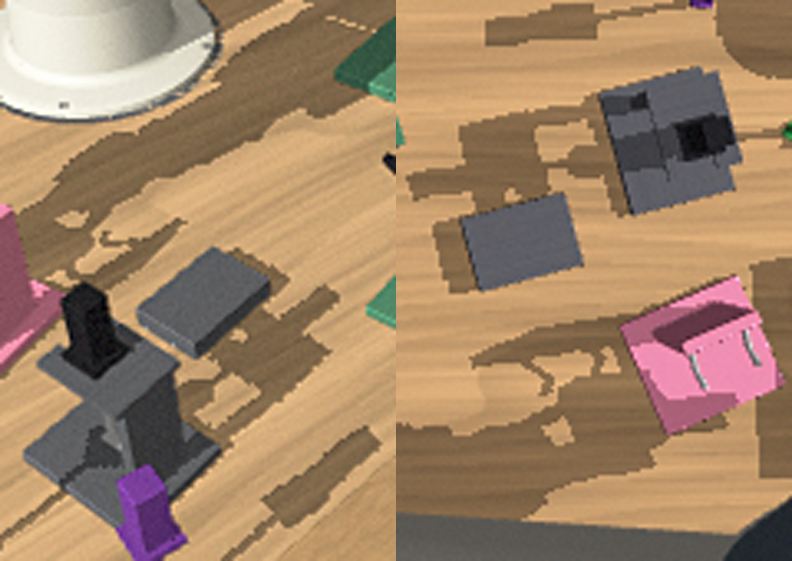

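The rod hangs upright in its stand again, and the pouch and pink post are unmoved. Handing in.

```bash
python3 -c "
from rig import arm
print(arm.sign_off())"
```

```text
the job is handed in; nothing more can be done
None
```

I fetched the tag from the well and hung it on the smaller green post. The black rod is back in its stand, and I handed the job in at about 45 s; `sign_off` returned no verdict.

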